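# Shim the test adapter's head with a wedge from the case

## Task

Open the lid of the grey case until it rests back on its stop and let it go, take out the wedge, lay it flat on the adapter's base and push its thin end into the slot under the white head until the head just lifts off the base, about 3 mm. Finish with the wedge still held in the gripper at that spot, so that the wedge alone carries the head: do not let go at the end. Leave the lid open and the other things where they are.

Things in the scene. Friction and masses are not known exactly. Their poses are not given: they have to be found in the camera images.
- lid (a joint): Lid of the grey case, 140 x 200 x 6 mm, hinged on the case's rim away from the robot. 0 = closed, grows as it opens upward, 1.75 rad = resting on its stop, leaning back a little past upright. It turns freely: below 1.57 rad it falls shut, past it it falls back on the stop and stays. Open, it stands up to 240 mm above the bench (with its tab).
- lid_tab (a point): Grip point in the black tab that sticks out of the middle of the lid's front edge (the edge toward the robot). The tab is 16 mm wide (case y), 10 mm thick and reaches 40 mm beyond the lid's edge; this point is 27 mm beyond the lid's edge, at mid thickness, 58.5 mm above the bench when closed, with free space below it and on both sides. Pinched across its width, the tab can turn between the fingers as the lid swings.
- lid_hinge (a point): Middle of the lid's hinge line, which runs along the case's y axis, 55.5 mm above the bench. The tab grip point is 167 mm from it toward the case's -x and 3 mm above it when closed.
- case: Grey open-topped plastic case under the lid, fixed to the bench, 140 (x) x 200 (y) x 55 (z) mm, walls and floor 5 mm. Origin: centre of its underside. Its -x side roughly faces the robot; the hinge and two stop posts (about 95 mm high) are at its +x side. It may stand left or right of the adapter.
- wedge: Aluminium wedge, 110 mm long along its x, in the case with its thin end pointing roughly along case +x. Origin: centre of the underside of its 110 mm length. Ramp: 36 mm wide, flat below, from x = -20 mm (19 mm high) to the tip at x = +60 mm (3 mm high), slope 1 in 5. Grip block at the thick end: x = -50 to -20 mm, 30 mm wide (y), 42 mm high. z up. About 150 to 230 g.
- fixture: Test adapter fixed to the bench: steel base 200 (x) x 150 (y) x 10 (z) mm, origin at the centre of its underside, base top at z = 10 mm. The front half (x from -100 to +10 mm) is a bare flat apron that faces the robot; the floating head stands on the rear half (x from +10 to +90 mm) between two guide pillars that reach z = 66 mm.
- head (a joint): How far the adapter's floating white head (80 x 140 x 24 mm and a black connector block on top, about 0.35 to 0.7 kg) is raised straight up from the base, in m: 0 = its two feet rest on the base, max 0.03. It sinks back by its own weight.
- head_edge (a point): Middle of the head's lower front edge, the roof of the slot under the head. At rest it is 8 mm above the base top, at x = +10 mm, y = 0 of the adapter. The slot is 100 mm wide (y) between the feet, open to the adapter's -x and as deep as the head (80 mm). With the wedge flat on the base, this edge meets the ramp when the tip is 25 mm inside; each 5 mm more raises the head 1 mm.
- spacer: flat plain aluminium bar 90 x 26 x 14 mm lying beside the wedge in the case; not the wedge; leave it there. Bystander. Origin: centre of its underside.
- housing: black connector housing 34 x 46 x 27 mm between case and adapter. Bystander. Origin: centre of its underside.
- housing_long: black connector housing 28 x 62 x 23 mm near the back of the bench. Bystander. Origin: centre of its underside.
- tape: black ring (tape roll) 64 mm across, 19 mm high, between case and adapter. Bystander. Origin: centre of its underside.
- meter: grey hand meter 150 x 75 x 40 mm lying near the back. Bystander. Origin: centre of its underside.
- bin: blue open bin 110 x 90 x 50 mm at the far left. Bystander. Origin: centre of its underside.
- driver: screwdriver lying at the far right. Bystander. Origin: centre of its underside. It lies along its x axis.
- jar: pale jar 56 mm across, 60 mm high near the back. Bystander. Origin: centre of its underside.
Not all that is in view belongs to the job. What is shaped like the fixture but pink is not meant.

How it is judged:
By the outcome, as a careful person would: the job done as asked, in the order asked, and still so for the second after the job is handed in, while the arm keeps its last pose, push and grip.
It also fails if it takes over 64 s, if anything falls off the work surface, if the arm or the gripper's body presses on something with over 40 N, if the wrist force passes 120 N, or if a joint passes its speed limit or range.

## Robot

A 6-joint arm with a two-finger parallel gripper is mounted at the origin on the work surface. World frame = base frame: x ahead of the robot, y to its left, z up, the work surface at z = 0. Lengths are in m, angles in degrees, forces in N, time in s.
With the tool pointing down it reaches from about 0.25 to 0.8 m from the base axis. Payload 3.9 kg.
Tool frame: the origin (TCP) lies midway between the tips of the shut fingers; the grasp point (between the pads) lies arm.hold_point_z behind it (arm.hold_point_z is the distance from the TCP to the grasp point, in m); z points along the fingers, x is the direction in which the jaws open and shut, and the axes are right-handed (so a half turn about z gives the same grasp; the last joint's range is limited). The gripper opens to 85 mm and grips with 20 to 120 N. Pads are 22 mm wide; open, the fingers measure 114 mm over their backs; the gripper's body (76 mm by 85 mm) begins 54 mm behind the grasp point. The pads swing forward as they close: fully open they stand 13 mm farther back than shut.
Start: joints at [-73.568, 14.897, -7.913, 67.191, 0, 90], TCP at [0.149, -0.504, 0.231] pointing down, gripper open.
Joint ranges: [-159.42, 159.42], [-47.68, 98.78], [-73.54, 78.23], [-108.79, 121.32], [-90, 84.71], [-180, 180]. Speed limits (degrees/s): [147.25, 147.25, 180, 180, 180, 180].

## Interface

Orientations are given as a 3x3 rotation matrix whose columns are the frame's x, y, z axes.
In Python, from plant import sensors, get_image, workorder, arm gives the robot as it stands.
- The arm moves only by the tool move_arm, never from a script. Its argument "steps" is text: rows parted by semicolons, each of 6 numbers parted by spaces: the shift along the tool's x, y, z each as a share of 0.1 m, from -1 to 1, then the turn, a rotation vector about the tool's x, y, z each as a share of pi/2 rad, from -1 to 1. A call has exactly 5 rows; each row shifts and turns the commanded pose from where the row before left it, along the tool's axes as they then stand; what a row does not reach is not made up. A row lasts 1/12 s, in which the tool goes at most 41.7 mm and 7.16 degrees, less where a joint would pass 70% of its speed; a pose out of reach is approached as far as the arm can. A call with a number of a shift or a turn outside -1 to 1 is refused whole. A call with a gripper value outside its range is refused whole. "fingers" is the opening, from 0 (shut) to 1 (fully open), set as the call begins (left out, the last holds). The fingers move at their own pace and stop on an object; "force" is the grip in N (left out, the last holds). Time passes only in rows, so rows that do not move let the fingers close, or fill a call up. It gives the time, the measured TCP pose, the force and the opening at its end, in the units of the state.
- sensors.sense(): the state, without advancing time (a new reading comes with each control period).
- get_image(name): name is "scene" or "top" or "wrist"; returns a dict with "image" (384x512x3 uint8, red, green, blue), "camera_matrix" (3x3 intrinsics, pixels), "view" (4x4, takes a point from world to camera coordinates). Camera axes: x right, y up, looking along -z (the intrinsics and any distortion apply to the point x, -y, -z); pixel columns grow to the right and rows downward; lengths in m; the calibration is good to about 2 mm. A picture is of the moment at which its call begins. There is no depth.
- workorder.finish_job(): hands the job in, once; it reports no verdict.
The state is a dict: "time": time; "joint_pos": joint angles; "joint_vel": joint speeds; "joint_efforts": joint torques, N m; "eef_pos": TCP position; "eef_rot": TCP orientation; "force": force on the tool from outside, world axes, zero at the start; "torque": the same for the moment, N m; "grip_width": finger opening in m.
Only numpy, scipy, OpenCV 4.12 (cv2) and the standard library are available. Lean on these libraries where they do the work, as an engineer would, in place of code of your own. Each camera call takes 0.05 s, during which the arm holds its last target.

## Working session

There is one attempt and no reset: what is moved stays moved. The work goes in short steps, Python scripts to look and compute and a tool call to move; the robot and the scene stay as the last step left them, time stands still between calls to the robot, and variables do not carry over. Pictures are saved under pics/ and viewed, and the job is handed in when it is done.

Besides the shell and the picture viewer there is one more tool, called by a JSON object that holds its "name" and its "arguments", one argument or row to a line. move_arm: Moves the arm, as the interface text tells. Shift numbers are shares of 0.1 m and turn numbers shares of pi/2 rad, none past 1 either way. Its arguments: {"type":"object","properties":{"steps":{"type":"string"},"fingers":{"type":"number"},"force":{"type":"number"}},"required":["steps"]}

```bash
ls; mkdir -p pics
python3 - <<'E'
from plant import sensors,get_image,arm
import cv2
s=sensors.sense()
for k,v in s.items(): print(k,v)
print([ (a,getattr(arm,a)) for a in dir(arm) if not a.startswith('_')])
for n in ("scene","top","wrist"):
    d=get_image(n); cv2.imwrite(f"pics/a_{n}.png",d["image"][:,:,::-1]); print(n,d["camera_matrix"],d["view"],[k for k in d])
E
```

```text
pics
time 0.0
joint_pos [-7.35672550e+01  1.49358764e+01 -7.98537345e+00  6.71913696e+01
  3.26874211e-04  9.00023639e+01]
joint_vel [ 0.13655496  0.04848597  0.10555272 -0.06398503  0.03873418 -0.02171563]
joint_efforts [ 3.73394032e-04 -4.05676174e+01  2.53924245e+01  1.87916035e-02
  3.51222752e-05 -3.60766521e-06]
eef_pos [ 0.14832474 -0.50289645  0.23046615]
eef_rot [[ 2.82849547e-01 -9.59164131e-01 -5.50569826e-04]
 [-9.59162275e-01 -2.82850083e-01  1.88690326e-03]
 [-1.96557865e-03 -5.62392519e-06 -9.99998068e-01]]
force [-0.3518767  -0.37550562 -0.17243299]
torque [ 0.02291455 -0.02549461 -0.03014319]
grip_width 0.08545519229022186
[('MotionError', <class 'plant.MotionError'>), ('hold_point_z', 0.0187)]
scene [[460.24561135   0.         260.94730795]
 [  0.         460.24561135 195.1069368 ]
 [  0.           0.           1.        ]] [[ 0.62302762  0.78208012 -0.0136849  -0.32940273]
 [-0.59147684  0.48249186  0.64603154  0.23760054]
 [ 0.51185128 -0.3944012   0.76318803 -1.57840589]
 [ 0.          0.          0.          1.        ]] ['image', 'camera_matrix', 'view']
top [[402.79398201   0.         258.94782691]
 [  0.         402.79398201 194.50758404]
 [  0.           0.           1.        ]] [[-0.00518097 -0.99983791 -0.01724243  0.01311816]
 [ 0.9911479  -0.00742188  0.13255469 -0.52240707]
 [-0.13266118 -0.01640304  0.99102571 -1.1049713 ]
 [ 0.          0.          0.          1.        ]] ['image', 'camera_matrix', 'view']
wrist [[270.33031558   0.         252.62147951]
 [  0.         270.33031558 194.37193727]
 [  0.           0.           1.        ]] [[ 0.28312704 -0.95907853 -0.00273068 -0.5236777 ]
 [ 0.92301617  0.27325241 -0.27087686  0.03471138]
 [ 0.26053834  0.0741721   0.96261014 -0.37808646]
 [ 0.          0.          0.          1.        ]] ['image', 'camera_matrix', 'view']
```

View pics/a_scene.png

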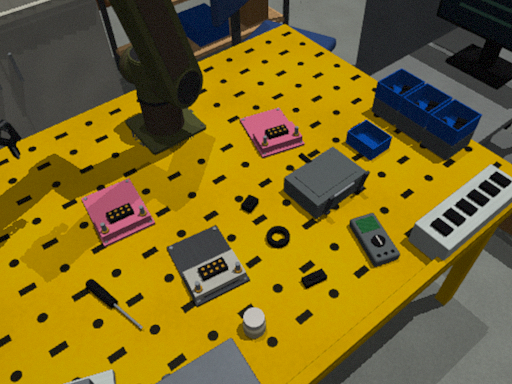

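View pics/a_top.png

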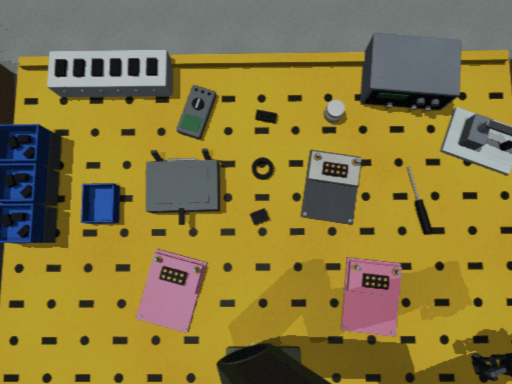

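View pics/a_wrist.png

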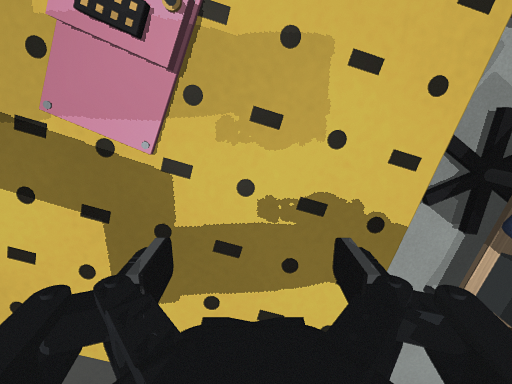

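The case is at top pixel (183,186) with its tab at (181,216). The grey adapter is at (332,187) and its white head is toward the back. Next I'll measure both.

```bash
cat > h.py <<'E'
import numpy as np,cv2
from plant import sensors,get_image,arm
def ray(d,u,v):
    V=np.array(d["view"]);K=np.array(d["camera_matrix"]);R=V[:3,:3];t=V[:3,3]
    c=-R.T@t
    x=(u-K[0,2])/K[0,0];y=(v-K[1,2])/K[1,1]
    r=R.T@np.array([x,-y,-1.]); return c,r/np.linalg.norm(r)
def onz(d,u,v,z):
    c,r=ray(d,u,v); return c+r*(z-c[2])/r[2]
def proj(d,p):
    V=np.array(d["view"]);K=np.array(d["camera_matrix"]);q=V[:3,:3]@np.array(p)+V[:3,3]
    return np.array([K[0,0]*q[0]/-q[2]+K[0,2],K[1,1]*-q[1]/-q[2]+K[1,2]])
def tri(rs):
    A=np.zeros((3,3));b=np.zeros(3)
    for c,r in rs:
        P=np.eye(3)-np.outer(r,r);A+=P;b+=P@c
    return np.linalg.solve(A,b)
E
python3 - <<'E'
from h import *
d=get_image("top");im=d["image"][:,:,::-1].copy()
c=im[135:235,130:370]; cv2.imwrite("pics/b_top.png",cv2.resize(c,None,fx=3.3,fy=3.3,interpolation=cv2.INTER_CUBIC))
hsv=cv2.cvtColor(im,cv2.COLOR_BGR2HSV)
m=(hsv[:,:,1]<70).astype(np.uint8)*255
cs,_=cv2.findContours(m,0,2)
for k in cs:
    a=cv2.contourArea(k)
    if a>300:
        r=cv2.minAreaRect(k); print(a,r,cv2.boxPoints(r).round(1).tolist())
E
```

```text
631.0 ((491.4266357421875, 366.7142639160156), (39.52610778808594, 26.476818084716797), 1.5481576919555664) [[471.29998779296875, 379.3999938964844], [472.0, 352.8999938964844], [511.5, 354.0], [510.79998779296875, 380.5]]
1156.0 ((270.5, 368.0), (30.0, 79.0), 90.0) [[231.0, 353.0], [310.0, 353.0], [310.0, 383.0], [231.0, 383.0]]
363.0 ((243.99192810058594, 353.44866943359375), (15.12837028503418, 45.80101013183594), 81.02737426757812) [[220.1999969482422, 349.5], [265.3999938964844, 342.3999938964844], [267.79998779296875, 357.29998779296875], [222.60000610351562, 364.5]]
3378.0 ((334.9327697753906, 187.11492919921875), (59.929542541503906, 67.49490356445312), 8.530765533447266) [[300.29998779296875, 216.0], [310.29998779296875, 149.3000030517578], [369.6000061035156, 158.1999969482422], [359.6000061035156, 224.89999389648438]]
3760.0 ((182.0, 186.0), (74.0, 72.0), 90.0) [[146.0, 149.0], [218.0, 149.0], [218.0, 223.0], [146.0, 223.0]]
1008.0 ((53.23801040649414, 187.4478302001953), (24.33808135986328, 115.28021240234375), 10.256818771362305) [[31.0, 242.0], [51.5, 128.60000610351562], [75.5, 132.89999389648438], [54.900001525878906, 246.3000030517578]]
3115.5 ((481.2500305175781, 141.75003051757812), (73.0486068725586, 51.2288932800293), 18.43494987487793) [[438.5, 154.5], [454.70001220703125, 105.9000015258789], [524.0, 129.0], [507.79998779296875, 177.60000610351562]]
307.0 ((334.5, 110.5), (21.0, 19.0), 90.0) [[325.0, 100.0], [344.0, 100.0], [344.0, 121.0], [325.0, 121.0]]
1182.5 ((196.138671875, 111.36860656738281), (25.288986206054688, 50.32166290283203), 19.983104705810547) [[175.6999969482422, 130.6999969482422], [192.89999389648438, 83.4000015258789], [216.60000610351562, 92.0], [199.39999389648438, 139.3000030517578]]
36540.5 ((255.5, 55.0), (110.0, 511.0), 90.0) [[-0.0, 0.0], [511.0, 0.0], [511.0, 110.0], [0.0, 110.0]]
```

View pics/b_top.png

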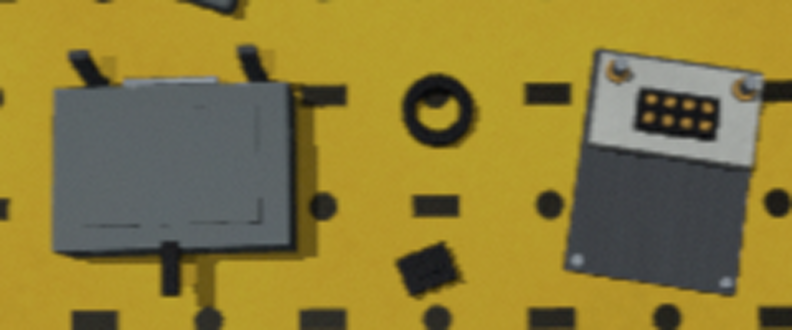

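Run:
```python
from h import *
d=get_image("top")
f=lambda u,v,z:onz(d,130+(u+.5)/3.3-.5,135+(v+.5)/3.3-.5,z)
lid=[f(u,v,.0615) for u,v in ((53,90),(291,83),(292,247),(53,251))]
for p in lid: print("lid",p.round(4))
print("c",np.mean(lid,0), "yaw", [np.degrees(np.arctan2(*( (a-b)[[1,0]]))) for a,b in ((lid[0],lid[3]),(lid[1],lid[2]))],np.degrees(np.arctan2(*((lid[0]-lid[1])*[-1,1,0])[:2])))
print("tab L/R bottom",f(161,295,.0585).round(4),f(180,295,.0585).round(4),f(161,252,.06).round(4),f(180,252,.06).round(4))
B=[f(565,269,.01),f(735,295,.01)]
for p in B:print("base front",p.round(4))
e=B[0]-B[1];print(np.linalg.norm(e),"yaw",np.degrees(np.arctan2(-e[0],e[1])))
H=[f(588,143,.042),f(753,168,.042),f(763,74,.042),f(597,50,.042)]
for p in H:print("head top",p.round(4))
y=np.arctan2(-e[0],e[1]);print("origin by base",np.mean(B,0)+.1*np.array([np.cos(y),np.sin(y),0]))
print("by head front edge",(H[0]+H[1])/2-.01*np.array([np.cos(y),np.sin(y),0]))
```

```text
lid [0.6136 0.3268 0.0615]
lid [0.6178 0.124  0.0615]
lid [0.4781 0.122  0.0615]
lid [0.4761 0.3224 0.0615]
c [0.54640601 0.22381003 0.0615    ] yaw [np.float64(1.8481506799218397), np.float64(0.8226919458689764)] 1.2003263597263745
tab L/R bottom [0.4389 0.2315 0.0585] [0.4388 0.2156 0.0585] [0.4748 0.232  0.06  ] [0.4747 0.216  0.06  ]
base front [ 0.4623 -0.1096  0.01  ]
base front [ 0.4388 -0.2559  0.01  ]
0.14816009839003957 yaw -9.115917626690365
head top [ 0.5675 -0.1285  0.042 ]
head top [ 0.5448 -0.2682  0.042 ]
head top [ 0.6264 -0.2798  0.042 ]
head top [ 0.6489 -0.138   0.042 ]
origin by base [ 0.54927569 -0.1986043   0.01      ]
by head front edge [ 0.54629114 -0.19676039  0.042     ]
```

```bash
cat >> h.py <<'E'
from scipy.spatial.transform import Rotation as Ro, Slerp
def down(az):  # tool x azimuth deg, z down
    a=np.radians(az); x=np.array([np.cos(a),np.sin(a),0]);z=np.array([0,0,-1.]);return np.column_stack([x,np.cross(z,x),z])
def plan(p,R=None,n=5,dec=3,way=None):
    s=sensors.sense(); p0=np.array(s["eef_pos"]);R0=np.array(s["eef_rot"]).reshape(3,3)
    R=R0 if R is None else R
    S=Slerp([0,1],Ro.from_matrix([R0,R])); P=lambda t:p0+(np.array(p)-p0)*t
    rows=[]
    for i in range(n):
        A=S(i/n).as_matrix();B=S((i+1)/n).as_matrix()
        sh=A.T@(P((i+1)/n)-P(i/n))/.1; ro=Ro.from_matrix(A.T@B).as_rotvec()/(np.pi/2)
        rows.append(" ".join(f"{x:.{dec}f}".rstrip('0').rstrip('.') if round(x,dec) else "0" for x in list(sh)+list(ro)))
        if np.linalg.norm(sh)>.417 or np.linalg.norm(ro)>.0795: print("TOO FAST",np.linalg.norm(sh),np.linalg.norm(ro))
    for i in range(0,n,5): print("; ".join(rows[i:i+5]))
def st():
    s=sensors.sense(); print("t",round(s["time"],2),"p",np.array(s["eef_pos"]).round(4),"F",np.array(s["force"]).round(1),"T",np.array(s["torque"]).round(2),"w",round(s["grip_width"],4),"j",np.array(s["joint_pos"]).round(1)); R=np.array(s["eef_rot"]).reshape(3,3);print("az",np.degrees(np.arctan2(R[1,0],R[0,0])).round(2),"z",R[:,2].round(4))
E
python3 - <<'E'
from h import *
plan([.4515,.2237,.15],down(91.2),25,2)
E
```

```text
-0.24 -0.2 0.03 0 0 -0.07; -0.22 -0.23 0.03 0 0 -0.07; -0.19 -0.25 0.03 0 0 -0.07; -0.16 -0.27 0.03 0 0 -0.07; -0.13 -0.29 0.03 0 0 -0.07
-0.1 -0.3 0.03 0 0 -0.07; -0.06 -0.31 0.03 0 0 -0.07; -0.03 -0.31 0.03 0 0 -0.07; 0.01 -0.31 0.03 0 0 -0.07; 0.05 -0.31 0.03 0 0 -0.07
0.08 -0.3 0.03 0 0 -0.07; 0.12 -0.29 0.03 0 0 -0.07; 0.15 -0.28 0.03 0 0 -0.07; 0.18 -0.26 0.03 0 0 -0.07; 0.21 -0.24 0.03 0 0 -0.07
0.23 -0.21 0.03 0 0 -0.07; 0.26 -0.18 0.03 0 0 -0.07; 0.28 -0.15 0.03 0 0 -0.07; 0.29 -0.12 0.03 0 0 -0.07; 0.3 -0.09 0.03 0 0 -0.07
0.31 -0.05 0.03 0 0 -0.07; 0.31 -0.01 0.03 0 0 -0.07; 0.31 0.02 0.03 0 0 -0.07; 0.31 0.06 0.03 0 0 -0.07; 0.3 0.09 0.03 0 0 -0.07
```

{"name": "move_arm", "arguments": {
  "steps": "-0.24 -0.2 0.03 0 0 -0.073; -0.22 -0.23 0.03 0 0 -0.073; -0.19 -0.25 0.03 0 0 -0.073; -0.16 -0.27 0.03 0 0 -0.073; -0.13 -0.29 0.03 0 0 -0.073",
  "fingers": 0.7,
  "force": 40
}}

```text
time: 0.67
eef_pos: [0.2109, -0.3573, 0.2161]
eef_rot: [[0.761, -0.649, 0.0], [-0.649, -0.761, 0.0], [0.0, -0.0, -1.0]]
force: [1.8, -0.4, -0.2]
grip_width: 0.06
```

```bash
python3 -c "
from h import *
st(); plan([.4515,.2237,.15],down(91.2),20,3)"
```

```text
t 0.67 p [ 0.2109 -0.3573  0.2161] F [ 1.8 -0.4 -0.2] T [-0.   -0.01 -0.  ] w 0.06 j [-59.5   4.6 -23.2  62.2   0.   71. ]
az -40.44 z [ 1.e-04  1.e-04 -1.e+00]
-0.097 -0.299 0.033 0 0 -0.073; -0.062 -0.308 0.033 0 0 -0.073; -0.026 -0.313 0.033 0 0 -0.073; 0.01 -0.314 0.033 0 0 -0.073; 0.046 -0.311 0.033 0 0 -0.073
0.081 -0.304 0.033 0 0 -0.073; 0.115 -0.292 0.033 0 0 -0.073; 0.148 -0.277 0.033 0 0 -0.073; 0.179 -0.258 0.033 0 0 -0.073; 0.207 -0.236 0.033 0 0 -0.073
0.233 -0.211 0.033 0 0 -0.073; 0.256 -0.183 0.033 0 0 -0.073; 0.275 -0.152 0.033 0 0 -0.073; 0.291 -0.12 0.033 0 0 -0.073; 0.303 -0.086 0.033 0 0 -0.073
0.31 -0.05 0.033 0 0 -0.073; 0.314 -0.014 0.033 0 0 -0.073; 0.314 0.022 0.033 0 0 -0.073; 0.309 0.057 0.033 0 0 -0.073; 0.301 0.093 0.033 0 0 -0.073
```

Tracking is good and the j6 sign is as expected.

{"name": "move_arm", "arguments": {
  "steps": "-0.1 -0.3 0.03 0 0 -0.073; -0.06 -0.31 0.03 0 0 -0.073; -0.03 -0.31 0.03 0 0 -0.073; 0.01 -0.31 0.03 0 0 -0.073; 0.05 -0.31 0.03 0 0 -0.073"
}}

```text
time: 1.08
eef_pos: [0.2716, -0.2128, 0.2013]
eef_rot: [[0.991, -0.132, 0.0], [-0.132, -0.991, -0.0], [0.0, 0.0, -1.0]]
force: [0.7, 0.5, -0.6]
grip_width: 0.0599
```

{"name": "move_arm", "arguments": {
  "steps": "0.08 -0.3 0.03 0 0 -0.073; 0.12 -0.29 0.03 0 0 -0.073; 0.15 -0.28 0.03 0 0 -0.073; 0.18 -0.26 0.03 0 0 -0.073; 0.21 -0.24 0.03 0 0 -0.073"
}}

```text
time: 1.5
eef_pos: [0.3334, -0.0676, 0.1864]
eef_rot: [[0.904, 0.427, 0.001], [0.427, -0.904, -0.0], [0.001, 0.001, -1.0]]
force: [-0.2, -0.8, 0.5]
grip_width: 0.0599
```

{"name": "move_arm", "arguments": {
  "steps": "0.23 -0.21 0.03 0 0 -0.073; 0.26 -0.18 0.03 0 0 -0.073; 0.28 -0.15 0.03 0 0 -0.073; 0.29 -0.12 0.03 0 0 -0.073; 0.3 -0.09 0.03 0 0 -0.073"
}}

```text
time: 1.92
eef_pos: [0.3949, 0.0774, 0.1712]
eef_rot: [[0.527, 0.85, 0.0], [0.85, -0.527, -0.0], [0.0, 0.0, -1.0]]
force: [1.5, -0.6, -0.5]
grip_width: 0.0597
```

```bash
python3 -c "
from h import *
st(); plan([.4515,.2237,.15],down(91.2),10,3)"
```

```text
t 1.92 p [0.3949 0.0774 0.1712] F [ 1.5 -0.6 -0.5] T [ 0.02 -0.02 -0.02] w 0.0597 j [ 11.1   5.1 -29.7  55.2  -0.   42.9]
az 58.19 z [ 5.e-04 -1.e-04 -1.e+00]
0.154 -0.029 0.021 0 0 -0.037; 0.156 -0.02 0.021 0 0 -0.037; 0.156 -0.011 0.021 0 0 -0.037; 0.157 -0.002 0.021 0 0 -0.037; 0.157 0.007 0.021 0 0 -0.037
0.156 0.016 0.021 0 0 -0.037; 0.155 0.025 0.021 0 0 -0.037; 0.153 0.034 0.021 0 0 -0.037; 0.151 0.043 0.021 0 0 -0.037; 0.148 0.051 0.021 0 0 -0.037
```

{"name": "move_arm", "arguments": {
  "steps": "0.154 -0.029 0.021 0 0 -0.037; 0.156 -0.02 0.021 0 0 -0.037; 0.156 -0.01 0.021 0 0 -0.037; 0.157 -0.002 0.021 0 0 -0.037; 0.157 0.007 0.021 0 0 -0.037"
}}

```text
time: 2.33
eef_pos: [0.4235, 0.1495, 0.1606]
eef_rot: [[0.264, 0.964, -0.0], [0.964, -0.264, -0.0], [-0.0, -0.0, -1.0]]
force: [-0.3, -0.4, 0.0]
grip_width: 0.0599
```

{"name": "move_arm", "arguments": {
  "steps": "0.156 0.016 0.021 0 0 -0.037; 0.155 0.025 0.021 0 0 -0.037; 0.153 0.034 0.021 0 0 -0.037; 0.151 0.043 0.021 0 0 -0.037; 0.148 0.05 0.021 0 0 -0.037"
}}

```text
time: 2.75
eef_pos: [0.4519, 0.2224, 0.1501]
eef_rot: [[-0.023, 1.0, -0.0], [1.0, 0.023, -0.0], [-0.0, -0.0, -1.0]]
force: [0.4, -0.2, 0.3]
grip_width: 0.0597
```

```bash
python3 -c "
from h import *
st(); d=get_image('wrist'); cv2.imwrite('pics/c.png',d['image'][:,:,::-1]); 
for q in ([.4515,.2237,.0635],[.4389,.2315,.0635],[.4389,.2155,.0635]): print(proj(d,q))
plan([.4515,.2237,.04],down(91.2),5,3)"
```

```text
t 2.75 p [0.4519 0.2224 0.1501] F [ 0.4 -0.2  0.3] T [ 0.05 -0.01  0.03] w 0.0597 j [ 26.2  15.7 -19.5  54.8  -0.   24.9]
az 91.3 z [-1.e-04 -1.e-04 -1.e+00]
[253.73571379 198.40299967]
[263.07165865 184.69113143]
[244.63462502 184.28389186]
-0.003 -0.004 0.22 0 0 0.001; -0.003 -0.004 0.22 0 0 0.001; -0.003 -0.004 0.22 0 0 0.001; -0.003 -0.004 0.22 0 0 0.001; -0.003 -0.004 0.22 0 0 0.001
```

View pics/c.png

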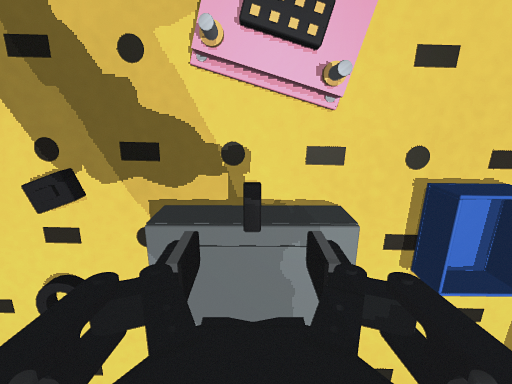

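The tab tip at (252,182) agrees with the prediction of (254,184), so I'll go down and pinch it.

{"name": "move_arm", "arguments": {
  "steps": "-0.002 0 0.22 0 0 0; -0.002 0 0.22 0 0 0; 0 0 0.22 0 0 0; 0 0 0.22 0 0 0; 0 0 0.22 0 0 0"
}}

```text
time: 3.22
eef_pos: [0.4517, 0.221, 0.0395]
eef_rot: [[-0.019, 1.0, 0.0], [1.0, 0.019, -0.0], [-0.0, 0.0, -1.0]]
force: [-0.3, 0.1, 0.2]
grip_width: 0.0597
```

{"name": "move_arm", "arguments": {
  "steps": "0 0 0 0 0 0; 0 0 0 0 0 0; 0 0 0 0 0 0; 0 0 0 0 0 0; 0 0 0 0 0 0",
  "fingers": 0,
  "force": 25
}}

```text
time: 3.63
eef_pos: [0.4529, 0.2218, 0.0418]
eef_rot: [[-0.02, 1.0, 0.002], [1.0, 0.02, 0.001], [0.001, 0.002, -1.0]]
force: [0.3, -0.3, 1.2]
grip_width: 0.0158
```

```bash
python3 -c "
from h import *
st()"
```

```text
t 3.63 p [0.4529 0.2218 0.0418] F [ 0.3 -0.3  1.2] T [0.01 0.04 0.  ] w 0.0158 j [ 26.1  22.  -28.8  39.    0.   25. ]
az 91.13 z [ 0.0025  0.0012 -1.    ]
```

```bash
python3 -c "
import numpy as np
t=np.arange(21)*.0855; y=1.67*(1-np.cos(t)); z=-1.67*np.sin(t)
for a,b in zip(np.diff(y),np.diff(z)): print(f'0 {a:.3f} {b:.3f} 0 0 0;',end=' ')"
```

```text
0 0.006 -0.143 0 0 0; 0 0.018 -0.142 0 0 0; 0 0.030 -0.139 0 0 0; 0 0.042 -0.136 0 0 0; 0 0.054 -0.132 0 0 0; 0 0.065 -0.127 0 0 0; 0 0.075 -0.121 0 0 0; 0 0.085 -0.114 0 0 0; 0 0.095 -0.107 0 0 0; 0 0.104 -0.098 0 0 0; 0 0.112 -0.089 0 0 0; 0 0.119 -0.079 0 0 0; 0 0.125 -0.069 0 0 0; 0 0.131 -0.058 0 0 0; 0 0.135 -0.046 0 0 0; 0 0.138 -0.035 0 0 0; 0 0.141 -0.023 0 0 0; 0 0.142 -0.011 0 0 0; 0 0.143 0.002 0 0 0; 0 0.142 0.014 0 0 0;
```

{"name": "move_arm", "arguments": {
  "steps": "0 0.006 -0.143 0 0 0; 0 0.018 -0.142 0 0 0; 0 0.03 -0.139 0 0 0; 0 0.042 -0.136 0 0 0; 0 0.054 -0.132 0 0 0"
}}

```text
time: 4.05
eef_pos: [0.4686, 0.2221, 0.1113]
eef_rot: [[-0.02, 1.0, 0.004], [1.0, 0.02, 0.001], [0.001, 0.004, -1.0]]
force: [5.2, 0.4, -6.4]
grip_width: 0.0157
```

```bash
python3 -c "
from h import *
st();d=get_image('scene'); cv2.imwrite('pics/d.png',cv2.resize(d['image'][60:320,180:480,::-1],None,fx=2,fy=2))"
```

```text
t 4.05 p [0.4686 0.2221 0.1113] F [ 5.2  0.4 -6.4] T [ 0.21 -0.72  0.02] w 0.0157 j [ 25.4  18.8 -21.4  49.6  -0.   24.3]
az 91.13 z [ 0.004   0.0012 -1.    ]
```

View pics/d.png

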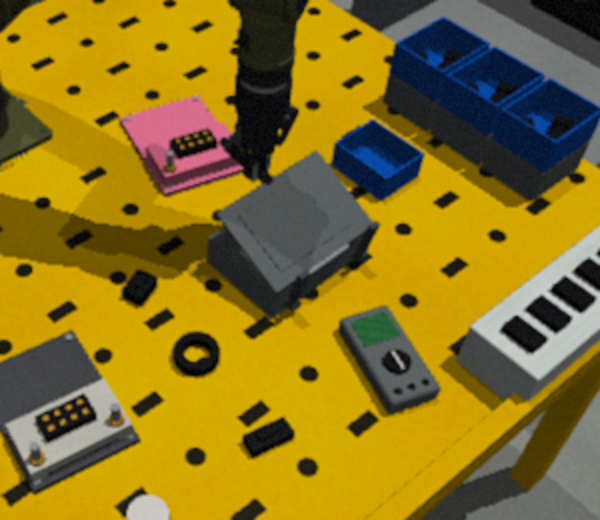

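The lid is rising with the gripper and the forces are small, so I'll continue.

{"name": "move_arm", "arguments": {
  "steps": "0 0.065 -0.127 0 0 0; 0 0.075 -0.121 0 0 0; 0 0.085 -0.114 0 0 0; 0 0.095 -0.107 0 0 0; 0 0.104 -0.098 0 0 0"
}}

```text
time: 4.52
eef_pos: [0.5095, 0.2229, 0.1665]
eef_rot: [[-0.02, 1.0, 0.0], [1.0, 0.02, 0.001], [0.001, 0.0, -1.0]]
force: [3.1, 1.8, -7.6]
grip_width: 0.015
```

{"name": "move_arm", "arguments": {
  "steps": "0 0.112 -0.089 0 0 0; 0 0.119 -0.079 0 0 0; 0 0.125 -0.069 0 0 0; 0 0.131 -0.058 0 0 0; 0 0.135 -0.046 0 0 0"
}}

```text
time: 4.93
eef_pos: [0.5704, 0.2241, 0.2003]
eef_rot: [[-0.02, 1.0, -0.003], [1.0, 0.02, 0.001], [0.001, -0.003, -1.0]]
force: [-1.2, 1.4, -3.1]
grip_width: 0.015
```

```bash
python3 -c "
from h import *
st();
p=sensors.sense()['eef_pos'];print(np.hypot(p[0]-.6184,p[2]+.0187-.0555),np.arctan2(p[2]+.0187-.0555,.6184-p[0]))"
```

```text
t 4.93 p [0.5704 0.2241 0.2003] F [-1.2  1.4 -3.1] T [0.3  0.46 0.  ] w 0.015 j [21.4 24.4  1.7 67.4  0.1 20.2]
az 91.15 z [-0.0027  0.0011 -1.    ]
0.17037214113574914 1.2852419829417665
```

{"name": "move_arm", "arguments": {
  "steps": "0 0.138 -0.03 0 0 0; 0 0.141 -0.02 0 0 0; 0 0.142 -0.01 0 0 0; 0 0.143 0.005 0 0 0; 0 0.12 0.015 0 0 0"
}}

```text
time: 5.35
eef_pos: [0.64, 0.2256, 0.2055]
eef_rot: [[-0.02, 1.0, 0.0], [1.0, 0.02, 0.002], [0.002, 0.001, -1.0]]
force: [-0.8, 1.1, 4.5]
grip_width: 0.0154
```

```bash
python3 -c "
from h import *
st();
p=sensors.sense()['eef_pos'];print(np.hypot(p[0]-.6184,p[2]+.0187-.0555),np.arctan2(p[2]+.0187-.0555,.6184-p[0]))
d=get_image('scene'); cv2.imwrite('pics/e.png',cv2.resize(d['image'][60:320,180:480,::-1],None,fx=2,fy=2))"
```

```text
t 5.35 p [0.64   0.2256 0.2055] F [-0.8  1.1  4.5] T [ 0.13  0.61 -0.02] w 0.0154 j [19.4 31.  13.6 72.5  0.1 18.2]
az 91.14 z [ 5.0e-04  1.5e-03 -1.0e+00]
0.1701222373663451 1.6983910498361923
```

View pics/e.png

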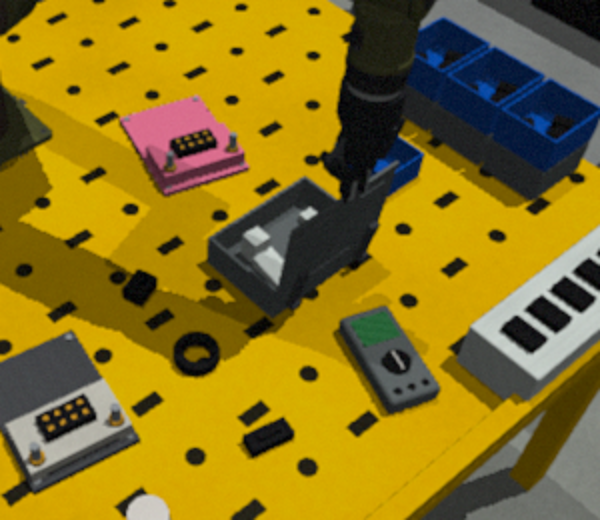

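The lid is past upright at about 1.70 rad. I'll nudge it a little farther, release it, then rise.

{"name": "move_arm", "arguments": {
  "steps": "0 0.04 0 0 0 0; 0 0.02 0 0 0 0; 0 0 0 0 0 0; 0 0 0 0 0 0; 0 0 0 0 0 0"
}}

```text
time: 5.82
eef_pos: [0.6454, 0.2256, 0.2047]
eef_rot: [[-0.02, 1.0, 0.0], [1.0, 0.02, 0.001], [0.001, 0.0, -1.0]]
force: [-0.2, 1.4, 3.5]
grip_width: 0.0153
```

{"name": "move_arm", "arguments": {
  "steps": "0 0 0 0 0 0; 0 0 0 0 0 0; 0 0 0 0 0 0; 0 0 0 0 0 0; 0 0 0 0 0 0",
  "fingers": 0.6
}}

```text
time: 6.23
eef_pos: [0.6458, 0.2248, 0.2041]
eef_rot: [[-0.02, 1.0, -0.0], [1.0, 0.02, -0.0], [-0.0, -0.0, -1.0]]
force: [-0.4, 0.3, 0.6]
grip_width: 0.0511
```

{"name": "move_arm", "arguments": {
  "steps": "0 0 -0.1 0 0 0; 0 0 -0.2 0 0 0; 0 0 -0.2 0 0 0; 0 -0.2 -0.05 0 0 0; 0 -0.3 0 0 0 0"
}}

```text
time: 6.65
eef_pos: [0.5989, 0.2246, 0.2616]
eef_rot: [[-0.018, 1.0, 0.006], [1.0, 0.018, 0.002], [0.002, 0.006, -1.0]]
force: [0.5, 0.1, 0.8]
grip_width: 0.0513
```

{"name": "move_arm", "arguments": {
  "steps": "0 -0.4 0 0 0 0; 0 -0.4 0 0 0 0; 0 -0.4 0 0 0 0; 0 -0.4 0 0 0 0; 0 -0.2 0 0 0 0"
}}

```text
time: 7.07
eef_pos: [0.4113, 0.2196, 0.2602]
eef_rot: [[-0.021, 1.0, -0.002], [1.0, 0.021, -0.0], [-0.0, -0.002, -1.0]]
force: [-0.0, -0.0, 1.1]
grip_width: 0.0511
```

```bash
python3 -c "
from h import *
st();
for n in ('scene','top','wrist'):
  d=get_image(n); im=d['image'][:,:,::-1]
  im={'scene':im[60:320,180:480],'top':im[100:260,90:290],'wrist':im}[n]
  cv2.imwrite('pics/f_%s.png'%n,cv2.resize(im,None,fx={'scene':2,'top':3.5,'wrist':1}[n],fy={'scene':2,'top':3.5,'wrist':1}[n],interpolation=2))"
```

```text
t 7.07 p [0.4113 0.2196 0.2602] F [-0.  -0.   1.1] T [-0.02 -0.01  0.01] w 0.0511 j [ 28.1   8.5 -11.8  69.7   0.   26.9]
az 91.18 z [-1.8e-03 -3.0e-04 -1.0e+00]
```

View pics/f_scene.png

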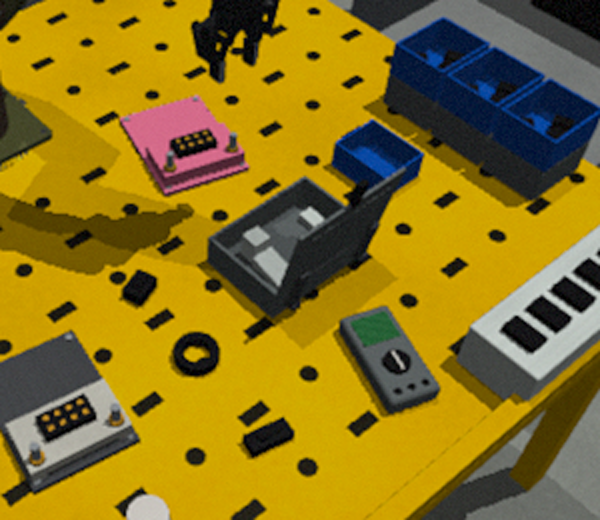

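View pics/f_top.png

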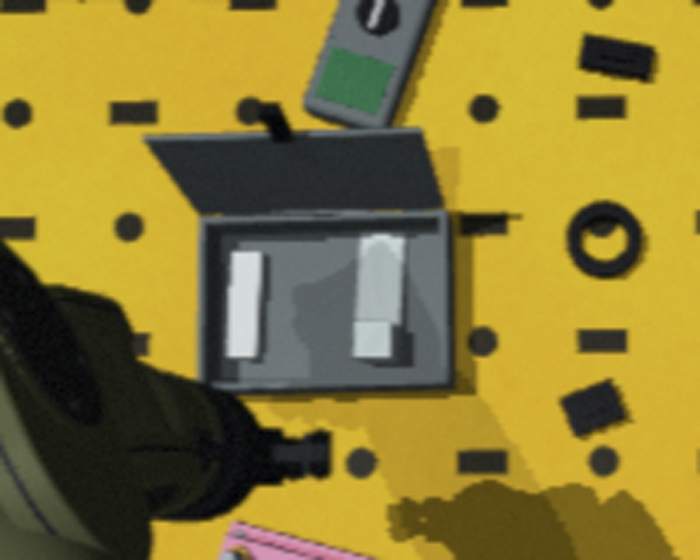

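View pics/f_wrist.png

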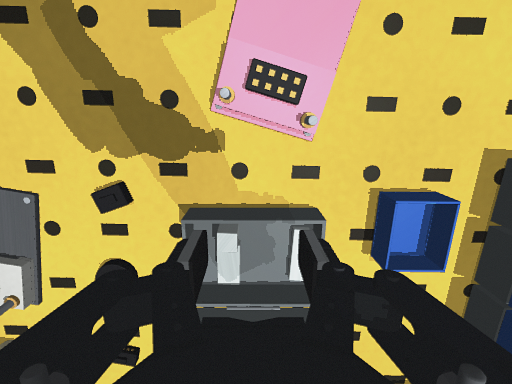

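The lid rests back on its stop. The wedge lies on the right side of the case, with its block top near crop pixel (373,339) and its tip near (382,237). Next I'll measure it.

Run:
```python
from h import *
d=get_image("top");im=d["image"][:,:,::-1]
c=im[160:210,184:214];cv2.imwrite("pics/g.png",cv2.resize(c,None,fx=12,fy=12,interpolation=2))
g=cv2.cvtColor(im,cv2.COLOR_BGR2GRAY)
print(g[164:206,186:212:1][::2])
```

```text
[[ 35  35  34  37  34  32  36  36  35  38  37  34  36  32  33  34  37  35
   35  38  35  37  37  37  35  34]
 [ 50  50  52  54  54  54  61  73  81  83  91 100 101 100 101  91  84  82
   81  71  61  59  58  64  67  68]
 [110 110 109 109 109 111 128 174 199 198 199 191 183 184 196 202 200 199
  194 149 100 106 109 112 113 113]
 [114 114 115 114 113 116 145 186 193 181 176 177 178 179 180 183 195 203
  186 133 101 111 113 113 114 113]
 [113 114 113 113 112 116 134 165 180 179 177 177 177 180 180 179 179 189
  180 132 101 112 113 113 113 113]
 [113 114 105  98 101 102 136 167 177 177 177 176 176 179 180 178 178 176
  166 125  99 111 116 114 113 115]
 [106  98  98  96  98 103 138 167 177 178 178 176 177 179 179 179 177 173
  147  97  93 112 115 115 114 114]
 [ 96  97  98  96  96 105 150 175 178 178 178 175 177 178 179 180 178 173
  146  94  84 105 112 115 116 116]
 [ 96  96  98  98  98 105 151 174 177 179 178 175 178 178 179 180 178 175
  137  81  80  96 105 112 114 113]
 [ 98  99  97  98  98 114 154 176 177 178 178 178 177 178 180 179 178 174
  138  82  81  96  99 108 114 115]
 [ 98  96 
[... 489 characters left out ...]
61 135 130
   96  60  79  94  97  97  97  96]
 [ 99  97  98  99 113 164 194 197 198 198 197 196 194 193 191 148  78  60
   50  50  75  93  96  97  97  98]
 [ 98  98  96  99 112 165 195 199 199 196 195 193 193 196 193 147  75  60
   52  44  45  51  77  95  96  98]
 [ 98  98  97  97 109 167 195 199 196 195 194 194 195 195 196 148  75  56
   51  43  45  49  78  96  96  97]
 [ 98  99  99 101 123 172 196 196 195 194 196 197 196 196 192 145  75  56
   49  44  45  49  79  96  96  97]
 [ 99  98  99  97  93  95  97  94  92  91  92  94  95  97  93  79  63  57
   46  44  45  50  79  96  97  98]
 [ 98  98  97  96  98  98  97  98  96  93  76  57  54  54  55  55  56  54
   56  54  51  57  81  95  97  95]]
```

View pics/g.png

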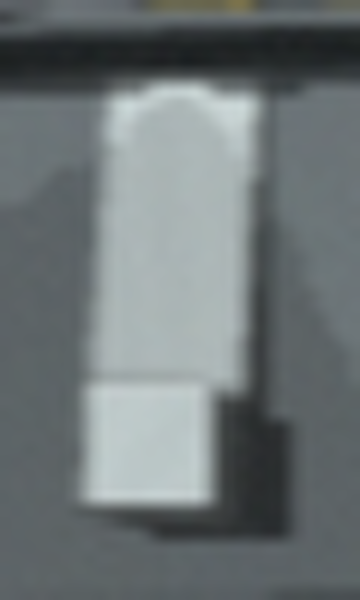

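Run:
```python
from h import *
d=get_image("top")
f=lambda u,v,z:onz(d,184+(u+.5)/12-.5,160+(v+.5)/12-.5,z)
b=[f(87,380,.047),f(213,382,.047),f(210,505,.047),f(80,505,.047)]
for p in b:print(p.round(4))
bc=np.mean(b,0)
tip=[f(105,88,.008),f(262,92,.008)];
for p in tip:print("tip",p.round(4))
tc=np.mean(tip,0); r=[f(90,378,.024),f(245,388,.024)]
for p in r:print("step",p.round(4))
print("blk",bc,"tip",tc); v=tc-bc; print(np.hypot(*v[:2]),"yaw",np.degrees(np.arctan2(v[1],v[0])))
```

```text
[0.5317 0.2012 0.047 ]
[0.531  0.1716 0.047 ]
[0.502  0.1719 0.047 ]
[0.5022 0.2023 0.047 ]
tip [0.6093 0.2053 0.008 ]
tip [0.608  0.1669 0.008 ]
step [0.5354 0.2048 0.024 ]
step [0.5327 0.1676 0.024 ]
blk [0.51668881 0.1867255  0.047     ] tip [0.60863525 0.18609632 0.008     ]
0.09194859124561916 yaw -0.3920585396436063
```

Run:
```python
from h import *
plan([.5167,.1867,.14],down(89.7),10,2)
```

```text
-0.04 0.1 0.12 0 0 0; -0.04 0.1 0.12 0 0 0; -0.04 0.1 0.12 0 0 0; -0.04 0.1 0.12 0 0 0; -0.04 0.1 0.12 0 0 0
-0.04 0.1 0.12 0 0 0; -0.03 0.1 0.12 0 0 0; -0.03 0.1 0.12 0 0 0; -0.03 0.1 0.12 0 0 0; -0.03 0.1 0.12 0 0 0
```

{"name": "move_arm", "arguments": {
  "steps": "-0.07 0.21 0.24 0 0 0.003; -0.07 0.21 0.24 0 0 0.003; -0.07 0.21 0.24 0 0 0.003; -0.07 0.21 0.24 0 0 0.003; -0.07 0.21 0.24 0 0 0.003",
  "fingers": 0.6
}}

```text
time: 7.73
eef_pos: [0.524, 0.1862, 0.1379]
eef_rot: [[0.005, 1.0, 0.001], [1.0, -0.005, 0.0], [0.0, 0.001, -1.0]]
force: [0.2, 0.5, 0.2]
grip_width: 0.0516
```

```bash
python3 -c "
from h import *
st(); d=get_image('wrist'); cv2.imwrite('pics/i.png',d['image'][:,:,::-1]); 
for q in ([.5317,.2012,.047],[.531,.1716,.047],[.502,.1719,.047],[.5022,.2023,.047]): print(proj(d,q).round(1))
plan([.5167,.1867,.0135],down(89.7),5,3)"
```

```text
t 7.73 p [0.524  0.1862 0.1379] F [0.2 0.5 0.2] T [ 0.02 -0.06  0.02] w 0.0516 j [ 19.6  21.  -13.5  55.5  -0.   19.9]
az 89.72 z [ 1.1e-03  2.0e-04 -1.0e+00]
[268.9 205.4]
[236.1 204.8]
[235.7 173.2]
[270.5 173.3]
0.006 -0.018 0.239 0 0 0; 0.005 -0.018 0.239 0 0 0; 0.005 -0.018 0.239 0 0 0; 0.005 -0.018 0.239 0 0 0; 0.005 -0.018 0.239 0 0 0
```

View pics/i.png

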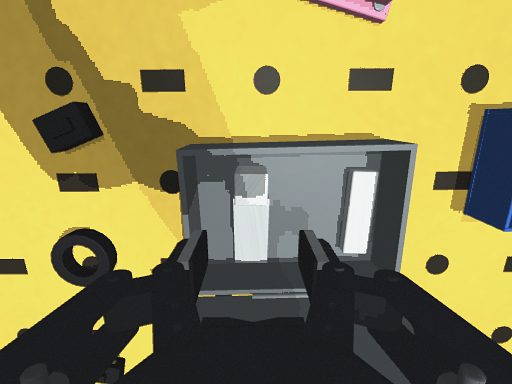

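```bash
python3 -c "
from h import *
d=get_image('wrist'); print(ray(d,252,190)); print(proj(d,[.502,.187,.005]))
c=d['image'][130:280,170:420,::-1];cv2.imwrite('pics/j.png',cv2.resize(c,None,fx=3.2,fy=3.2,interpolation=2))"
```

```text
(array([0.45722863, 0.18521776, 0.27446371]), array([ 0.25577318, -0.00595099, -0.9667185 ]))
[255.22202606 164.4445867 ]
```

View pics/j.png

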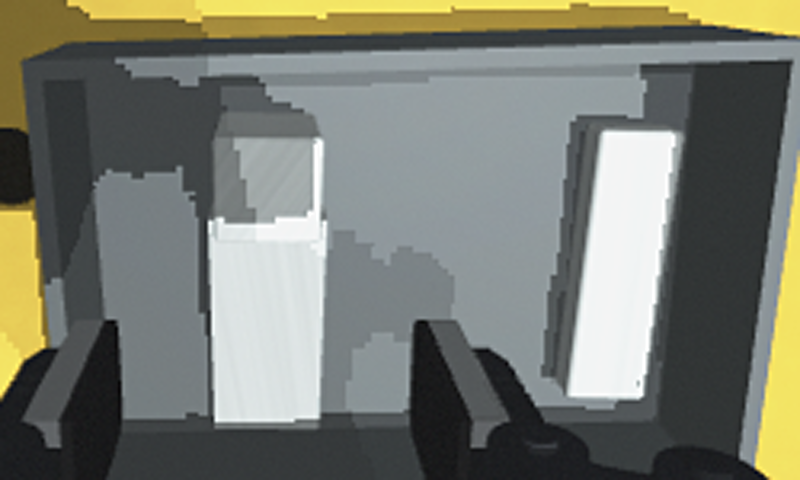

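The block top in the crop (214–323, 137–238) matches the prediction within 1 px, so I'll descend and grip.

{"name": "move_arm", "arguments": {
  "steps": "0.006 -0.018 0.24 0 0 0; 0.005 -0.018 0.24 0 0 0; 0.005 -0.018 0.24 0 0 0; 0.005 -0.018 0.24 0 0 0; 0.005 -0.018 0.23 0 0 0"
}}

```text
time: 8.25
eef_pos: [0.5134, 0.1896, 0.0197]
eef_rot: [[0.004, 1.0, 0.001], [1.0, -0.004, 0.001], [0.001, 0.001, -1.0]]
force: [1.1, 0.6, 0.2]
grip_width: 0.0512
```

```bash
python3 -c "
from h import *
st();"
```

```text
t 8.25 p [0.5134 0.1896 0.0197] F [1.1 0.6 0.2] T [-0.04 -0.01  0.02] w 0.0512 j [ 20.3  27.  -24.1  38.8   0.   20.5]
az 89.75 z [ 1.1e-03  5.0e-04 -1.0e+00]
```

{"name": "move_arm", "arguments": {
  "steps": "-0.02 0.025 0.03 0 0 0; 0 0 0.02 0 0 0; 0 0 0 0 0 0; 0 0 0 0 0 0; 0 0 0 0 0 0"
}}

```text
time: 8.67
eef_pos: [0.5163, 0.1878, 0.0169]
eef_rot: [[0.004, 1.0, 0.003], [1.0, -0.004, 0.001], [0.001, 0.003, -1.0]]
force: [0.4, 0.1, 0.4]
grip_width: 0.0514
```

{"name": "move_arm", "arguments": {
  "steps": "0 0 0 0 0 0; 0 0 0 0 0 0; 0 0 0 0 0 0; 0 0 0 0 0 0; 0 0 0 0 0 0",
  "fingers": 0,
  "force": 80
}}

```text
time: 9.08
eef_pos: [0.5157, 0.1873, 0.0167]
eef_rot: [[0.004, 1.0, 0.002], [1.0, -0.004, 0.0], [0.0, 0.002, -1.0]]
force: [0.0, -1.9, 5.4]
grip_width: 0.0289
```

```bash
python3 -c "
from h import *
st();"
```

```text
t 9.08 p [0.5157 0.1873 0.0167] F [ 0.  -1.9  5.4] T [-0.28  0.13 -0.01] w 0.0289 j [ 20.   27.3 -24.2  38.4  -0.   20.2]
az 89.77 z [ 2.5e-03  1.0e-04 -1.0e+00]
```

{"name": "move_arm", "arguments": {
  "steps": "0 0 -0.05 0 0 0; 0 0 -0.15 0 0 0; 0 0 -0.3 0 0 0; 0 0 -0.4 0 0 0; 0 0 -0.35 0 0 0"
}}

```text
time: 9.5
eef_pos: [0.5135, 0.1871, 0.1416]
eef_rot: [[0.004, 1.0, -0.002], [1.0, -0.004, -0.0], [-0.0, -0.002, -1.0]]
force: [1.7, 0.9, -1.4]
grip_width: 0.0288
```

```bash
python3 -c "
from h import *
st();
d=get_image('wrist');cv2.imwrite('pics/k.png',d['image'][:,:,::-1])
d=get_image('scene'); cv2.imwrite('pics/k2.png',cv2.resize(d['image'][60:320,180:480,::-1],None,fx=2,fy=2))
"
```

```text
t 9.5 p [0.5135 0.1871 0.1416] F [ 1.7  0.9 -1.4] T [ 0.04 -0.02  0.01] w 0.0288 j [ 20.   20.1 -14.3  55.7   0.   20.2]
az 89.79 z [-2.1e-03 -4.0e-04 -1.0e+00]
```

View pics/k.png

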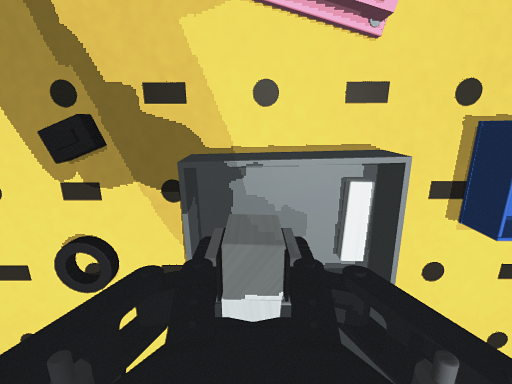

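View pics/k2.png

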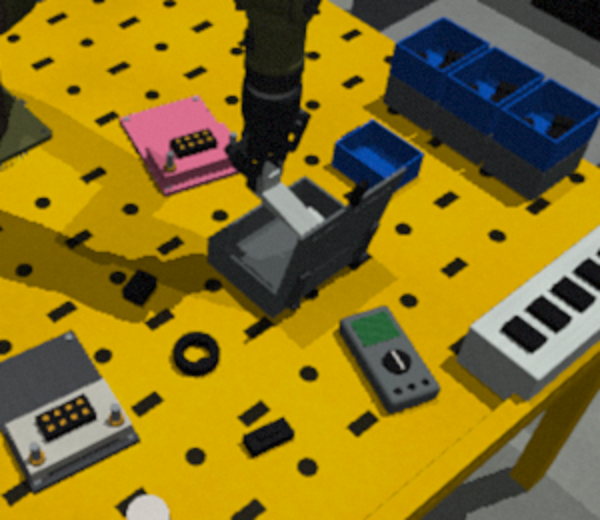

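The wedge is held level. I'll save reference pictures of the head at rest, refine the adapter's pose and plan the transfer.

Run:
```python
from h import *
for n in ("scene","top"):
    a=[get_image(n) for _ in range(3)]
    m=np.mean([x["image"].astype(float) for x in a],0); np.save(f"ref_{n}.npy",m)
    o=[207,253,165,301] if n=="scene" else [140,230,295,370]
    c=m[o[0]-30:o[1]+60,o[2]-10:o[3]-20] if n=="scene" else m[o[0]:o[1],o[2]:o[3]]
    cv2.imwrite(f"pics/l_{n}.png",cv2.resize(c[:,:,::-1].astype(np.uint8),None,fx=5 if n=="scene" else 6,fy=5 if n=="scene" else 6,interpolation=2))
plan([.4532,-.1822,.12],down(81.1),15,3)
```

```text
-0.246 -0.039 0.013 0 0 0.006; -0.246 -0.036 0.013 0 0 0.006; -0.247 -0.034 0.013 0 0 0.006; -0.247 -0.031 0.013 0 0 0.006; -0.247 -0.029 0.013 0 0 0.006
-0.248 -0.026 0.013 0 0 0.006; -0.248 -0.024 0.013 0 0 0.006; -0.248 -0.021 0.013 0 0 0.006; -0.248 -0.019 0.012 0 0 0.006; -0.249 -0.016 0.012 0 0 0.006
-0.249 -0.014 0.012 0 0 0.006; -0.249 -0.011 0.012 0 0 0.006; -0.249 -0.009 0.012 0 0 0.006; -0.249 -0.006 0.012 0 0 0.006; -0.249 -0.004 0.012 0 0 0.006
```

View pics/l_scene.png

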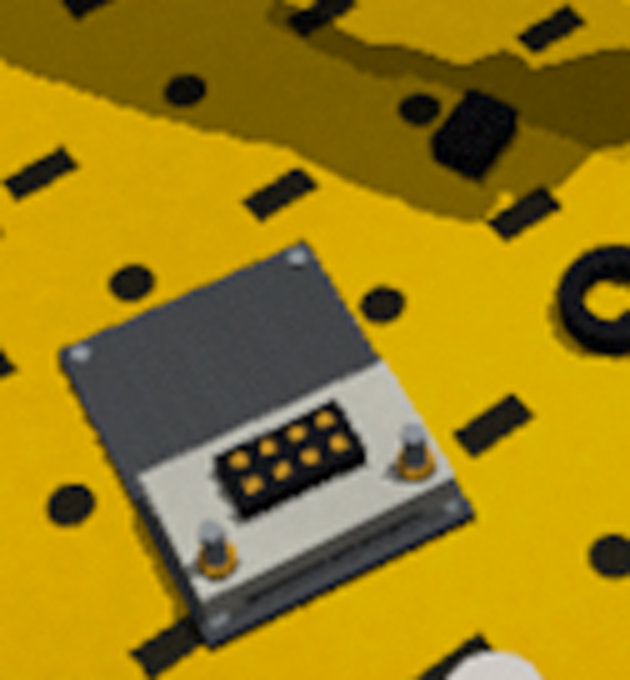

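View pics/l_top.png

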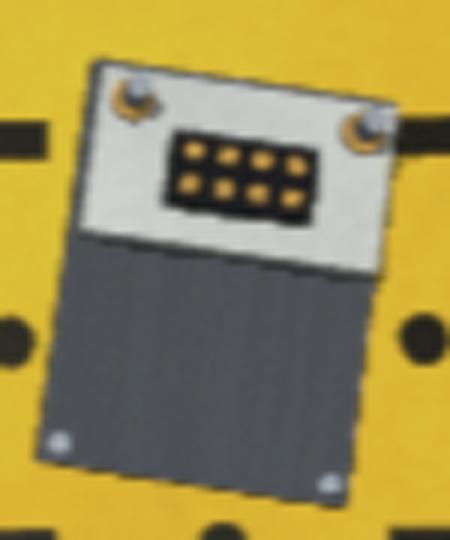

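Run:
```python
from h import *
d=get_image("scene");t=get_image("top")
fs=lambda u,v,z:onz(d,155+(u+.5)/5-.5,177+(v+.5)/5-.5,z)
ft=lambda u,v,z:onz(t,295+(u+.5)/6-.5,140+(v+.5)/6-.5,z)
m=np.array([[-100,-75,10],[-100,75,10],[100,75,10],[100,-75,10]])/1000
def fit(M,P):
    M=np.array(M)[:,:2];P=np.array(P)[:,:2];A,B=M-M.mean(0),P-P.mean(0)
    a=np.arctan2((A[:,0]*B[:,1]-A[:,1]*B[:,0]).sum(),(A*B).sum());c,s=np.cos(a),np.sin(a)
    R=np.array([[c,-s],[s,c]]);o=P.mean(0)-R@M.mean(0);return o.round(4),np.degrees(a).round(2),((P-o-M@R.T)*1000).round(1).tolist()
print("scene base",fit(m,[fs(60,350,.01),fs(303,240,.01),fs(472,516,.01),fs(210,645,.01)]))
h=[[10,-70],[10,70],[90,70],[90,-70]]; h=np.array(h)/1000
print("scene head",fit(h[:],[fs(139,470,.042),fs(378,362,.042),fs(449,483,.042),fs(203,600,.042)]))
print("top base front + head",fit(np.vstack([m[[1,0],:2],h[[1,0,3,2]]]),[ft(37,460,.01),ft(346,506,.01),ft(80,233,.042),ft(380,274,.042),ft(398,102,.042),ft(95,62,.042)]))
```

```text
scene base (array([ 0.5499, -0.1996]), np.float64(-9.36), [[0.8, 2.0], [-1.3, -1.5], [0.1, -2.3], [0.4, 1.7]])
scene head (array([ 0.5527, -0.2016]), np.float64(-10.14), [[-0.5, 3.4], [-1.7, -2.6], [0.4, -3.5], [1.8, 2.7]])
top base front + head (array([ 0.5483, -0.1966]), np.float64(-8.27), [[2.0, -1.3], [0.7, 0.9], [-1.9, 0.1], [-2.4, -1.1], [0.6, -1.2], [1.2, 2.7]])
```

{"name": "move_arm", "arguments": {
  "steps": "-0.24 -0.04 0 0 0 0.006; -0.25 -0.036 0 0 0 0.006; -0.25 -0.034 0.01 0 0 0.006; -0.25 -0.03 0.01 0 0 0.006; -0.25 -0.03 0.01 0 0 0.006"
}}

```text
time: 10.42
eef_pos: [0.494, 0.0627, 0.1364]
eef_rot: [[0.051, 0.999, -0.002], [0.999, -0.051, -0.0], [-0.0, -0.002, -1.0]]
force: [0.1, -0.5, -1.9]
grip_width: 0.0289
```

{"name": "move_arm", "arguments": {
  "steps": "-0.25 -0.026 0.01 0 0 0.006; -0.25 -0.024 0.01 0 0 0.006; -0.25 -0.02 0.01 0 0 0.006; -0.25 -0.02 0.012 0 0 0.006; -0.25 -0.016 0.012 0 0 0.006"
}}

```text
time: 10.83
eef_pos: [0.4746, -0.0614, 0.1311]
eef_rot: [[0.098, 0.995, -0.002], [0.995, -0.098, 0.0], [0.0, -0.002, -1.0]]
force: [0.2, -0.2, -2.5]
grip_width: 0.0289
```

```bash
python3 -c "
from h import *
st();"
```

```text
t 10.83 p [ 0.4746 -0.0614  0.1311] F [ 0.2 -0.2 -2.5] T [ 0.01  0.01 -0.01] w 0.0289 j [ -7.4  14.4 -24.5  51.2  -0.   -1.7]
az 84.36 z [-1.5e-03  2.0e-04 -1.0e+00]
```

```bash
python3 -c "
from h import *
plan([.4547,-.1828,.06],down(80.9),5,3)"
```

```text
-0.246 -0.016 0.142 0 0 0.008; -0.246 -0.013 0.142 0 0 0.008; -0.246 -0.01 0.142 0 0 0.008; -0.246 -0.007 0.142 0 0 0.008; -0.246 -0.004 0.142 0 0 0.008
```

{"name": "move_arm", "arguments": {
  "steps": "-0.25 -0.016 0.14 0 0 0.008; -0.25 -0.013 0.14 0 0 0.008; -0.25 -0.01 0.14 0 0 0.008; -0.24 -0.007 0.14 0 0 0.008; -0.24 -0.004 0.14 0 0 0.008"
}}

```text
time: 11.25
eef_pos: [0.4546, -0.1828, 0.0606]
eef_rot: [[0.161, 0.987, -0.001], [0.987, -0.161, 0.0], [0.0, -0.001, -1.0]]
force: [0.7, -0.4, -2.0]
grip_width: 0.0292
```

{"name": "move_arm", "arguments": {
  "steps": "0 0 0.1 0 0 0; 0 0 0 0 0 0; 0 0 0 0 0 0; 0 0 0 0 0 0; 0 0 0 0 0 0"
}}

```text
time: 11.67
eef_pos: [0.4562, -0.1813, 0.0525]
eef_rot: [[0.159, 0.987, 0.001], [0.987, -0.159, -0.0], [-0.0, 0.001, -1.0]]
force: [0.3, 0.0, -1.6]
grip_width: 0.0291
```

```bash
python3 -c "
from h import *
st();
d=get_image('top');cv2.imwrite('pics/m.png',cv2.resize(d['image'][135:235,280:390,::-1],None,fx=6,fy=6,interpolation=2))
d=get_image('scene');cv2.imwrite('pics/m2.png',cv2.resize(d['image'][160:310,140:270,::-1],None,fx=4,fy=4,interpolation=2))
"
```

```text
t 11.67 p [ 0.4562 -0.1813  0.0525] F [ 0.3  0.  -1.6] T [ 0.   -0.04 -0.03] w 0.0291 j [-21.7  20.2 -29.8  39.9   0.  -12.5]
az 80.85 z [ 1.e-03 -2.e-04 -1.e+00]
```

View pics/m.png

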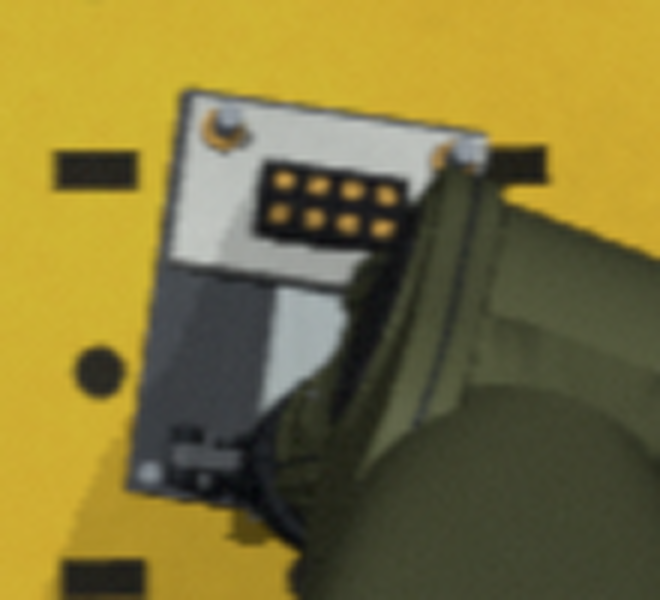

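View pics/m2.png

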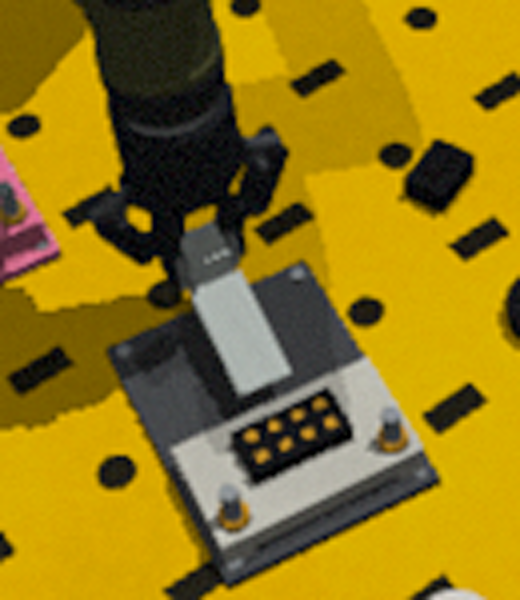

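The scene view shows the wedge over the apron, with its tip corners at (242,395) and (293,373). I'll check the tip location in the adapter frame.

```bash
python3 -c "
from h import *
d=get_image('scene')
a=np.radians(-9.1);u=np.array([np.cos(a),np.sin(a)]);v=np.array([-u[1],u[0]])
for q in ((242,395),(293,373)):
  p=onz(d,140+(q[0]+.5)/4-.5,160+(q[1]+.5)/4-.5,.0438);r=p[:2]-[.5495,-.198];print(p,r@u,r@v)
p=np.array(sensors.sense()['eef_pos'])[:2]-[.5495,-.198];print('tcp',p@u,p@v)
"
```

```text
[ 0.54872014 -0.21448169  0.0438    ] 0.0018366709275911208 -0.016397584917060185
[ 0.55557663 -0.17953511  0.0438    ] 0.003079776337003183 0.019193559893796747
tcp -0.09478856013164387 0.00164993505814079
```

{"name": "move_arm", "arguments": {
  "steps": "0 -0.03 0.06 0 0 0; 0 0 0.08 0 0 0; 0 0 0.08 0 0 0; 0 0 0.04 0 0 0; 0 0 0 0 0 0"
}}

```text
time: 12.23
eef_pos: [0.4512, -0.1807, 0.0244]
eef_rot: [[0.16, 0.987, -0.003], [0.987, -0.16, 0.001], [0.001, -0.003, -1.0]]
force: [0.0, -0.4, -2.0]
grip_width: 0.029
```

{"name": "move_arm", "arguments": {
  "steps": "0 0 0 0 0 0; 0 0 0 0 0 0; 0 0 0.01 0 0 0; 0 0 0.01 0 0 0; 0 0 0.01 0 0 0"
}}

```text
time: 12.65
eef_pos: [0.4528, -0.1814, 0.0231]
eef_rot: [[0.16, 0.987, 0.001], [0.987, -0.16, -0.0], [-0.0, 0.001, -1.0]]
force: [-0.2, -0.1, -1.9]
grip_width: 0.0288
```

```bash
python3 -c "
from h import *
st();"
```

```text
t 12.65 p [ 0.4528 -0.1814  0.0231] F [-0.2 -0.1 -1.9] T [0.   0.06 0.05] w 0.0288 j [-21.8  22.2 -32.3  35.4   0.  -12.6]
az 80.78 z [ 6.e-04 -2.e-04 -1.e+00]
```

{"name": "move_arm", "arguments": {
  "steps": "0 0 0.005 0 0 0; 0 0 0.005 0 0 0; 0 0 0.005 0 0 0; 0 0 0.005 0 0 0; 0 0 0 0 0 0"
}}

```text
time: 13.07
eef_pos: [0.4525, -0.1813, 0.0217]
eef_rot: [[0.16, 0.987, 0.0], [0.987, -0.16, -0.0], [-0.0, 0.0, -1.0]]
force: [-2.5, 1.0, 5.9]
grip_width: 0.0287
```

```bash
python3 -c "
from h import *
st();"
```

```text
t 13.07 p [ 0.4525 -0.1813  0.0217] F [-2.5  1.   5.9] T [ 0.17  0.39 -0.  ] w 0.0287 j [-21.8  22.3 -32.4  35.2  -0.  -12.6]
az 80.78 z [ 3.e-04 -2.e-04 -1.e+00]
```

Flat contact with the base came at z = 0.0217, as predicted. Now I'll push in, first the free part.

{"name": "move_arm", "arguments": {
  "steps": "0 0.05 0 0 0 0; 0 0.05 0 0 0 0; 0 0.05 0 0 0 0; 0 0.05 0 0 0 0; 0 0.05 0 0 0 0"
}}

```text
time: 13.48
eef_pos: [0.4747, -0.1849, 0.0217]
eef_rot: [[0.161, 0.987, -0.004], [0.987, -0.161, 0.0], [-0.001, -0.004, -1.0]]
force: [-8.6, 1.4, 12.8]
grip_width: 0.0291
```

```bash
cat > a.py <<'E'
from h import *
st();a=np.radians(-9.1);u=np.array([np.cos(a),np.sin(a)]);v=np.array([-u[1],u[0]])
s=sensors.sense();p=np.array(s['eef_pos'])[:2]-[.5495,-.198];print('tip x',round(p@u+.097,4),'y',round(p@v,4),'Fu',np.array(s["force"])[:2]@u)
E
python3 a.py
```

```text
t 13.48 p [ 0.4747 -0.1849  0.0217] F [-8.6  1.4 12.8] T [ 0.11  1.41 -0.02] w 0.0291 j [-21.2  24.1 -29.1  37.   -0.1 -12. ]
az 80.76 z [-4.1e-03  2.0e-04 -1.0e+00]
tip x 0.0211 y 0.0011 Fu -8.704341817273496
```

{"name": "move_arm", "arguments": {
  "steps": "0 0.02 -0.005 0 0 0; 0 0.02 0 0 0 0; 0 0.02 0 0 0 0; 0 0.02 0 0 0 0; 0 0 0 0 0 0"
}}

```text
time: 13.9
eef_pos: [0.4841, -0.1864, 0.0217]
eef_rot: [[0.16, 0.987, -0.002], [0.987, -0.16, 0.0], [-0.0, -0.002, -1.0]]
force: [-5.4, 0.9, 6.0]
grip_width: 0.029
```

```bash
python3 a.py
```

```text
t 13.9 p [ 0.4841 -0.1864  0.0217] F [-5.4  0.9  6. ] T [ 0.09  0.79 -0.03] w 0.029 j [-21.   24.8 -27.9  37.4  -0.  -11.8]
az 80.77 z [-1.8e-03  1.0e-04 -1.0e+00]
tip x 0.0306 y 0.0011 Fu -5.463388803856517
```

{"name": "move_arm", "arguments": {
  "steps": "0 0.01 0 0 0 0; 0 0.01 0 0 0 0; 0 0.01 0 0 0 0; 0 0.01 0 0 0 0; 0 0.01 0 0 0 0"
}}

```text
time: 14.32
eef_pos: [0.4884, -0.1871, 0.0217]
eef_rot: [[0.16, 0.987, -0.003], [0.987, -0.16, 0.0], [-0.0, -0.003, -1.0]]
force: [-6.5, 0.9, 7.7]
grip_width: 0.0287
```

```bash
python3 a.py
```

```text
t 14.32 p [ 0.4884 -0.1871  0.0217] F [-6.5  0.9  7.7] T [ 0.03  0.93 -0.04] w 0.0287 j [-20.9  25.1 -27.3  37.7  -0.  -11.7]
az 80.77 z [-2.8e-03  2.0e-04 -1.0e+00]
tip x 0.0349 y 0.0011 Fu -6.5591592896797035
```

{"name": "move_arm", "arguments": {
  "steps": "0 0.01 0 0 0 0; 0 0.01 0 0 0 0; 0 0.01 0 0 0 0; 0 0.01 0 0 0 0; 0 0.01 0 0 0 0"
}}

```text
time: 14.73
eef_pos: [0.4891, -0.1872, 0.0217]
eef_rot: [[0.161, 0.987, -0.01], [0.987, -0.161, 0.001], [-0.001, -0.01, -1.0]]
force: [-16.5, 1.6, 19.2]
grip_width: 0.0289
```

```bash
python3 a.py
```

```text
t 14.73 p [ 0.4891 -0.1872  0.0217] F [-16.5   1.6  19.2] T [ 0.19  2.49 -0.  ] w 0.0289 j [-20.8  25.4 -26.7  38.4  -0.2 -11.6]
az 80.75 z [-1.000e-02  9.000e-04 -9.999e-01]
tip x 0.0357 y 0.0011 Fu -16.518755571703455
```

{"name": "move_arm", "arguments": {
  "steps": "0 0.01 0 0 0 0; 0 0.01 0 0 0 0; 0 0.01 0 0 0 0; 0 0.01 0 0 0 0; 0 0 0 0 0 0"
}}

```text
time: 15.15
eef_pos: [0.4901, -0.1876, 0.0216]
eef_rot: [[0.162, 0.987, -0.015], [0.987, -0.162, 0.001], [-0.001, -0.015, -1.0]]
force: [-20.5, 0.2, 23.6]
grip_width: 0.0292
```

```bash
python3 a.py
cat > lift.py <<'E'
from h import *
import sys
# image shift of connector patch in scene view vs. rest, compared with projected shift per mm of lift
a=[get_image("scene") for _ in range(3)]; m=np.mean([x["image"].astype(float) for x in a],0); r=np.load("ref_scene.npy")
d=a[0]; p0=np.array([.5495+.05*.987,-.198-.05*.158,.05]); q0=proj(d,p0);q1=proj(d,p0+[0,0,.001]);print("px/mm",q1-q0,q0)
for nm,(y0,y1,x0,x1) in {"conn":(255,284,196,230),"basecorner":(222,250,155,175),"rearbase":(296,310,190,250)}.items():
    A=cv2.cvtColor(r[y0:y1,x0:x1].astype(np.float32),cv2.COLOR_RGB2GRAY);B=cv2.cvtColor(m[y0:y1,x0:x1].astype(np.float32),cv2.COLOR_RGB2GRAY)
    W=np.eye(2,3,dtype=np.float32)
    try:
        cc,W=cv2.findTransformECC(A,B,W,cv2.MOTION_TRANSLATION,(3,100,1e-5),None,3); print(nm,"cc",round(cc,3),"shift",W[:,2])
    except cv2.error as e: print(nm,"fail")
cv2.imwrite("pics/"+sys.argv[1],cv2.resize(m[160:310,140:270,::-1].astype(np.uint8),None,fx=4,fy=4,interpolation=2))
E
python3 lift.py n1.png
```

```text
t 15.15 p [ 0.4901 -0.1876  0.0216] F [-20.5   0.2  23.6] T [ 0.26  3.53 -0.2 ] w 0.0292 j [-20.8  25.7 -26.3  38.9  -0.2 -11.5]
az 80.69 z [-0.015   0.0011 -0.9999]
tip x 0.0367 y 0.0009 Fu -20.290190484652094
px/mm [-0.03669763 -0.20956066] [213.81838687 268.44517841]
conn cc 0.848 shift [-0.16320026  0.05702037]
basecorner cc 0.527 shift [-1.0382978  1.0566385]
rearbase cc 1.0 shift [ 0.00711358 -0.00686919]
```

View pics/n1.png

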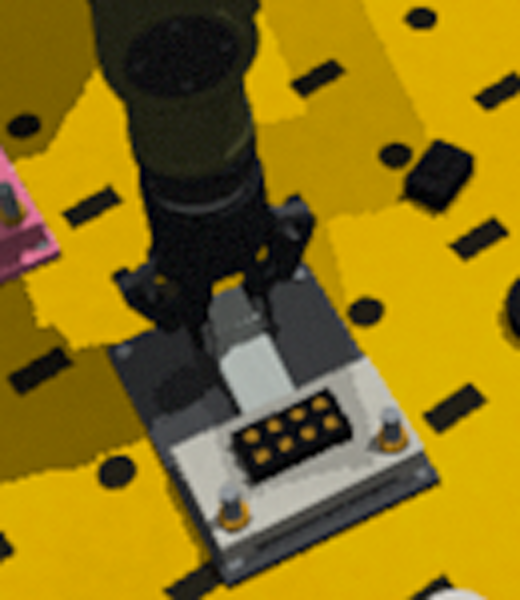

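The ramp met the head edge at tip x ≈ 35 mm, as predicted. The arm's compliance is tipping the nose down (0.9°) and pressing with 24 N, so I'll counter-tilt and relieve the downward push.

{"name": "move_arm", "arguments": {
  "steps": "0 0 -0.005 -0.005 0 0; 0 0 -0.005 -0.005 0 0; 0 0 0 0 0 0; 0 0 0 0 0 0; 0 0 0 0 0 0"
}}

```text
time: 15.72
eef_pos: [0.4904, -0.1876, 0.0216]
eef_rot: [[0.162, 0.987, 0.001], [0.987, -0.162, -0.001], [-0.001, 0.001, -1.0]]
force: [-15.5, -0.8, 16.1]
grip_width: 0.0284
```

```bash
python3 a.py
```

```text
t 15.72 p [ 0.4904 -0.1876  0.0216] F [-15.5  -0.8  16.1] T [ 0.3   3.61 -0.12] w 0.0284 j [-20.9  25.2 -27.2  37.6  -0.1 -11.6]
az 80.69 z [ 6.0e-04 -1.2e-03 -1.0e+00]
tip x 0.037 y 0.0009 Fu -15.18035076714299
```

{"name": "move_arm", "arguments": {
  "steps": "0 0 -0.01 0 0 0; 0 0.01 0 0 0 0; 0 0.01 0 -0.001 0 0; 0 0.01 0 -0.001 0 0; 0 0 0 0 0 0"
}}

```text
time: 16.13
eef_pos: [0.4915, -0.1875, 0.0216]
eef_rot: [[0.161, 0.987, 0.0], [0.987, -0.161, -0.001], [-0.001, 0.0, -1.0]]
force: [-17.3, -0.1, 12.4]
grip_width: 0.0289
```

```bash
python3 a.py
```

```text
t 16.13 p [ 0.4915 -0.1875  0.0216] F [-17.3  -0.1  12.4] T [ 0.3   3.89 -0.02] w 0.0289 j [-20.9  25.3 -27.   37.7  -0.  -11.6]
az 80.72 z [ 0.e+00 -6.e-04 -1.e+00]
tip x 0.0381 y 0.0012 Fu -17.02950965085704
```

{"name": "move_arm", "arguments": {
  "steps": "0 0.01 -0.005 0 0 0; 0 0.01 0 -0.001 0 0; 0 0.01 0 0 0 0; 0 0.01 0 -0.001 0 0; 0 0 0 0 0 0"
}}

```text
time: 16.55
eef_pos: [0.4956, -0.1876, 0.0217]
eef_rot: [[0.161, 0.987, 0.003], [0.987, -0.161, 0.0], [0.001, 0.003, -1.0]]
force: [-14.5, 1.2, 7.2]
grip_width: 0.0286
```

```bash
python3 a.py
```

```text
t 16.55 p [ 0.4956 -0.1876  0.0217] F [-14.5   1.2   7.2] T [ 0.47  3.67 -0.04] w 0.0286 j [-20.8  25.5 -26.6  37.7   0.1 -11.5]
az 80.73 z [ 3.2e-03  1.0e-04 -1.0e+00]
tip x 0.0422 y 0.0018 Fu -14.50650498863522
```

{"name": "move_arm", "arguments": {
  "steps": "0 0.01 0 0 0 0; 0 0.01 0 0 0 0; 0 0.01 0 0 0 0; 0 0.01 0 0 0 0; 0 0 0 0 0 0"
}}

```text
time: 16.97
eef_pos: [0.4995, -0.188, 0.0216]
eef_rot: [[0.161, 0.987, 0.003], [0.987, -0.161, 0.001], [0.001, 0.003, -1.0]]
force: [-15.8, 2.6, 6.9]
grip_width: 0.0289
```

```bash
python3 a.py; python3 lift.py n2.png
```

```text
t 16.97 p [ 0.4995 -0.188   0.0216] F [-15.8   2.6   6.9] T [0.54 3.62 0.04] w 0.0289 j [-20.7  25.8 -26.1  38.    0.1 -11.4]
az 80.74 z [ 3.e-03  6.e-04 -1.e+00]
tip x 0.0461 y 0.002 Fu -16.056236274455024
px/mm [-0.03669763 -0.20956066] [213.81838687 268.44517841]
conn cc 0.854 shift [-0.25528136 -0.35023963]
basecorner cc 0.613 shift [-1.0309358  1.0523009]
rearbase cc 1.0 shift [ 0.02300742 -0.02758594]
```

View pics/n2.png

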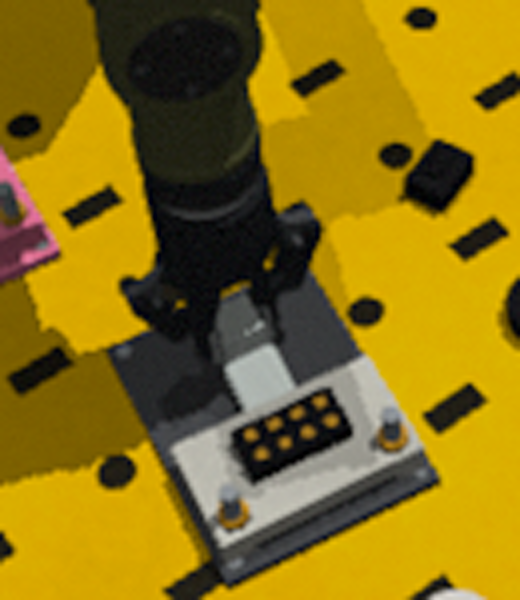

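The scene shift shows about 2 mm of lift, which matches the geometry (2.2 mm). I'll push about 4 mm more.

{"name": "move_arm", "arguments": {
  "steps": "0 0.01 0 0 0 0; 0 0.01 0 0 0 0; 0 0.01 0 0 0 0; 0 0.01 0 0 0 0; 0 0 0 0 0 0"
}}

```text
time: 17.53
eef_pos: [0.5038, -0.1886, 0.0217]
eef_rot: [[0.161, 0.987, 0.003], [0.987, -0.161, 0.001], [0.001, 0.003, -1.0]]
force: [-14.2, 2.8, 5.8]
grip_width: 0.0287
```

```bash
python3 a.py; python3 lift.py n3.png
```

```text
t 17.53 p [ 0.5038 -0.1886  0.0217] F [-14.2   2.8   5.8] T [0.56 3.53 0.01] w 0.0287 j [-20.6  26.1 -25.5  38.2   0.1 -11.3]
az 80.75 z [ 3.5e-03  7.0e-04 -1.0e+00]
tip x 0.0503 y 0.0021 Fu -14.50854862651597
px/mm [-0.03669763 -0.20956066] [213.81838687 268.44517841]
conn cc 0.847 shift [-0.29605186 -0.49065226]
basecorner cc 0.662 shift [-0.7115355  1.2878814]
rearbase cc 0.999 shift [ 0.02236385 -0.01613566]
```

{"name": "move_arm", "arguments": {
  "steps": "0 0 0 0.002 0 0; 0 0 0 0 0 0; 0 0 0 0 0 0; 0 0 0 0 0 0; 0 0 0 0 0 0"
}}

```text
time: 18.1
eef_pos: [0.5042, -0.1887, 0.0217]
eef_rot: [[0.161, 0.987, 0.001], [0.987, -0.161, 0.001], [0.001, 0.001, -1.0]]
force: [-12.8, 2.7, 5.6]
grip_width: 0.0289
```

{"name": "move_arm", "arguments": {
  "steps": "0 0 0 0 0 0; 0 0 0 0 0 0; 0 0 0 0 0 0; 0 0 0 0 0 0; 0 0 0 0 0 0"
}}

```text
time: 18.52
eef_pos: [0.5041, -0.1887, 0.0217]
eef_rot: [[0.161, 0.987, 0.001], [0.987, -0.161, 0.001], [0.001, 0.001, -1.0]]
force: [-14.3, 2.8, 4.9]
grip_width: 0.0289
```

```bash
python3 a.py; python3 lift.py n4.png
python3 - <<'E'
from h import *
d=get_image('scene');cv2.imwrite('pics/o1.png',cv2.resize(d['image'][100:320,130:420,::-1],None,fx=2.6,fy=2.6,interpolation=2))
d=get_image('wrist');cv2.imwrite('pics/o2.png',d['image'][:,:,::-1])
E
```

```text
t 18.52 p [ 0.5041 -0.1887  0.0217] F [-14.3   2.8   4.9] T [0.5  3.24 0.06] w 0.0289 j [-20.6  26.2 -25.3  38.5   0.1 -11.3]
az 80.75 z [ 0.0012  0.0011 -1.    ]
tip x 0.0507 y 0.002 Fu -14.536871050588692
px/mm [-0.03669763 -0.20956066] [213.81838687 268.44517841]
conn cc 0.843 shift [-0.2727654 -0.4975021]
basecorner cc 0.645 shift [-0.38892734  1.2484231 ]
rearbase cc 0.999 shift [ 0.00453031 -0.02202405]
```

View pics/o1.png

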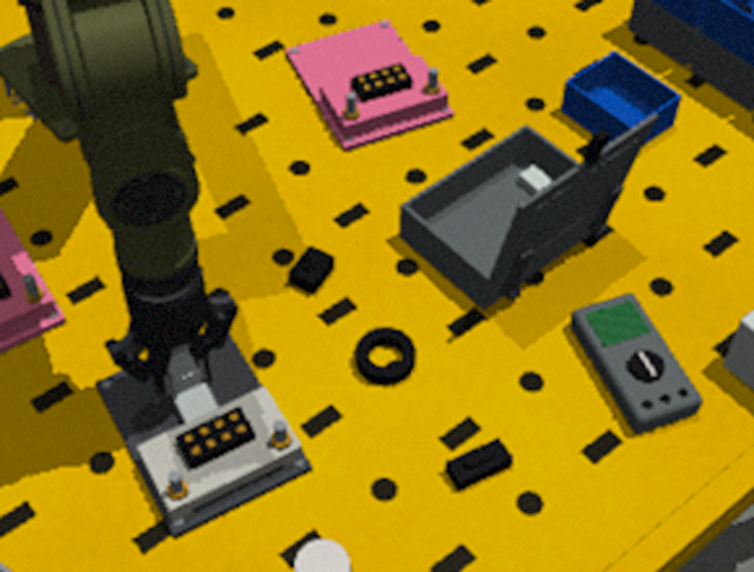

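View pics/o2.png

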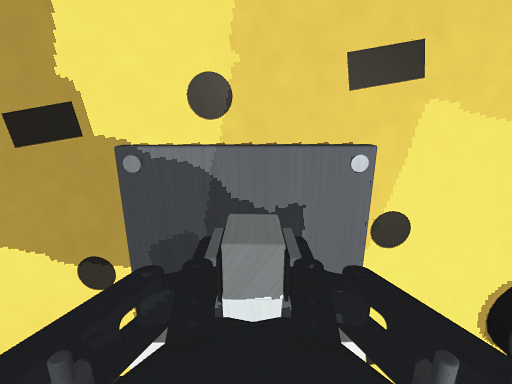

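View pics/n4.png

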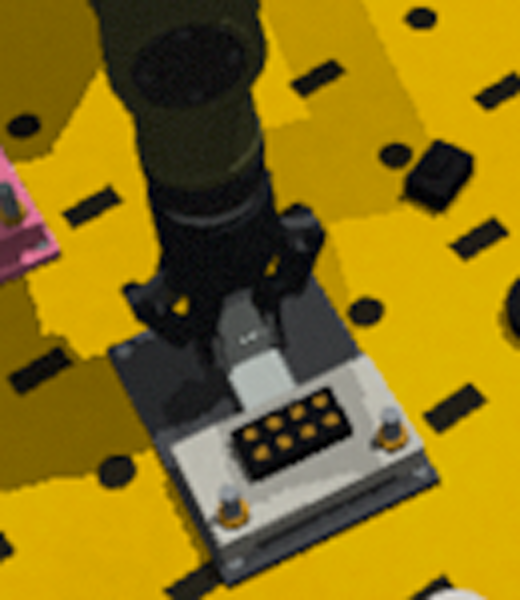

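The wedge is steady at tip x ≈ 50.5 mm, about 15 mm past first contact, and the head is up about 3 mm. The block sits in the grip as before, the lid is open and the bystanders haven't moved. I'm handing in now.

```bash
python3 -c "
from plant import workorder; print(workorder.finish_job())"
```

```text
the job is handed in; nothing more can be done
None
```

I opened the lid onto its stop and let it go. I then took out the wedge, laid it flat on the adapter base and pushed it under the white head. I handed the job in at about 19 s of the 64 s allowed, with the gripper still holding the wedge.

**Last checks**
- **Insertion:** the wedge tip is about 15 mm past the point where it first met the head. By the geometry that is a lift of about 3.0 mm.
- **Lift seen by camera:** the shift of the connector in the scene view gives about 2.4 mm read directly. Corrected for the offset seen at first contact, it is about 2.9 mm. The image match was only fair (correlation 0.84).
- **Stability:** the pose did not change over 0.4 s of holding still. The tool is upright within 0.1°, with a steady push of about 14 N along the slot and 5 N upward from the base.
- **Rest of the scene:** the lid still leans open, the spacer is in the case, and the tape, housings and meter look unmoved in the scene picture.

**During the push:** the arm bent for a moment and tipped the wedge about 0.9° nose-down, with up to about 24 N downward. I levelled it and eased the press before pushing on, and nothing visibly shifted.

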